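Close up the watercolour box

TASK

Pack up the black watercolour box: with the fingertips, push the upright mixing leaf down flat over the paints first, then push the standing lid over it until it is fully shut. Do it gently, without slamming either one, leave the box standing where it is, and leave everything else on the table alone.

Things in the scene. Friction and masses are not known exactly. Their poses are not given: they have to be found in the camera images.
- paint_box: Enamelled steel watercolour box, black outside, white inside with rows of coloured pans; loose, roughly 1.5 kg in all. Origin: centre of its underside. The tray is 150 mm (box x) by 280 mm (box y); box z is up. The mixing leaf is hinged on the tray's -x long edge, the lid on its +x long edge, both hinge lines parallel to box y. Shut, the box is 38 mm high.
- leaf (a joint): Angle of the mixing leaf, rad: 0 = flat over the paints (its stop), 1.57 = upright, more = leaning outwards, away from the lid; starts about upright. Stiff hinge: it stays at any angle; pushing its free edge takes about 1 to 3 N. Lying flat, its black top is 26 mm above the box's underside.
- lid (a joint): Angle of the lid, rad: 0 = fully shut (its stop), 1.57 = upright, more = leaning back, away from the leaf; starts leaning back. Stiff hinge: it stays at any angle; pushing its free edge takes about 1 to 4 N. Shut, its black outer face is level, 38 mm above the box's underside.
- leaf_hinge (a point): Middle of the leaf's hinge line, at box x -75 mm, y 0, z 20 mm. The leaf's underside (white face) lies in the plane through this line, its black face 6 mm off it.
- leaf_edge (a point): Middle of the leaf's free long edge, mid-thickness; moves with the leaf. The leaf is a plate 6 mm thick, 143 mm from hinge line to free edge, 272 mm long along box y; black on the outer face, which ends up on top, white with mixing wells on the face towards the lid.
- lid_hinge (a point): Middle of the lid's hinge line, at box x +75 mm, y 0, z 26 mm. The lid's rim lies in the plane through this line, its black outer face 12 mm off it.
- lid_edge (a point): Middle of the lid's free long edge, half-way through its depth; moves with the lid. The lid is a shallow shell 12 mm deep in all, 150 mm from hinge line to free edge, 280 mm long along box y; black outside, white inside, with a small brass catch at this edge.
- seal: Bystander, loose, not to be disturbed: standing stone seal 26 x 26 mm and 64 mm tall with a green knob. Origin: centre of its underside.
- paste_pot: Bystander, loose, not to be disturbed: lidded blue porcelain seal-paste pot, 66 mm across, 37 mm tall. Origin: centre of its underside.
- water_cup: Bystander, loose, not to be disturbed: white porcelain water cup, 72 mm across, 68 mm tall, open. Origin: centre of its underside.
- ink_bottle: Bystander, loose, not to be disturbed: black ink bottle with red cap, 52 mm across, 75 mm tall. Origin: centre of its underside.
- ink_stick: Bystander, loose, not to be disturbed: black ink stick lying flat, 22 x 85 x 11 mm (its y axis is its length). Origin: centre of its underside.
- paperweight: Bystander, loose, not to be disturbed: dark wooden paperweight bar, 32 x 210 x 20 mm (its y axis is its length), on the painting. Origin: centre of its underside.
- dish: Bystander, loose, not to be disturbed: white porcelain colour dish, 110 mm across, 18 mm high. Origin: centre of its underside.

How it is judged:
By the outcome, as a careful person would: the job done as asked, in the order asked, and still so for the second after the job is handed in, with the robot touching nothing.
It also fails if it takes over 58 s, if anything falls off the work surface, if the arm or the gripper's body presses on something with over 40 N, if the wrist force passes 120 N, or if a joint passes its speed limit or range.

ROBOT

A 7-joint arm with a two-finger parallel gripper is mounted at the origin on the work surface. World frame = base frame: x ahead of the robot, y to its left, z up, the work surface at z = 0. Lengths are in m, angles in rad, forces in N, time in s.
With the tool pointing down it reaches from about 0.4 to 0.85 m from the base axis. Payload 10.4 kg.
Tool frame: the origin (TCP) lies on the centre line of the jaws, within the pads' length; the fingertips stand 17 mm ahead of it and the grasp point (between the pads) lies 2 mm behind it; z points along the fingers, y is the line along which they close (so a half turn about z gives the same grasp; the last joint's range is limited). The gripper opens to 85 mm and grips with 20 to 120 N. Pads are 22 mm wide; open, the fingers measure 114 mm over their backs; the gripper's body (76 mm by 85 mm) begins 54 mm behind the grasp point. The pads swing forward as they close: fully open they stand 13 mm farther back than shut.
Start: joints at [1.314, 0.332, -0.065, 1.46, 0.022, 1.35, -0.088], TCP at [0.145, -0.608, 0.248] pointing down, gripper open.
Joint ranges: [-2.6, 2.6], [-0.5, 2.12], [-1.47, 1.34], [0.16, 2.42], [-1.27, 4.41], [0.06, 2.06], [-2.6, 2.6]. Speed limits (rad/s): [2.22, 2.22, 2.79, 2.79, 3.14, 3.14, 3.14].

INTERFACE

Orientations are given as [roll, pitch, yaw] about the fixed x, y, z axes, in that order (R = Rz(yaw) Ry(pitch) Rx(roll)).
In Python, from bench import robot, cams, workorder gives the robot as it stands.
- The arm moves only by the tool send_rows, never from a script. Its argument "rows" is a list of rows, each a list of 7 numbers: the closure, from 0 (fully open) to 1 (shut), then the shift along the world's x, y, z in mm, then the turn, a rotation vector about the world's x, y, z in degrees. In form: [[gripper, dx, dy, dz, wx, wy, wz], ...]. A call has 1 to 20 rows; each row shifts and turns the commanded pose from where the row before left it; what a row does not reach is not made up. A row lasts 1/8 s, in which the tool goes at most 62.5 mm and 10.7 degrees, less where a joint would pass 70% of its speed; a pose out of reach is approached as far as the arm can. A call is refused whole if a number of a shift passes 62.5 or a number of a turn 10.7, either way. A call with a gripper value outside its range is refused whole. The fingers move at their own pace and stop on an object; "grip_force" is the grip in N (left out, the last holds). Time passes only in rows, so rows that do not move let the fingers close. It gives the time, the measured TCP pose, the force, the opening and the grip force at its end, in the units of the state.
- robot.get_obs(): the state, without advancing time (a new reading comes with each control period).
- cams.snapshot(name): name is "scene" or "top"; returns the picture (480x640x3 uint8, blue, green, red); there is no depth.
- cams.camera_params(name): a dict with "intrinsics" (3x3 intrinsics, pixels), "origin" and "rotation" of the camera in the world. Camera axes: x right, y down, z forward; pixel columns grow to the right and rows downward; lengths in m; the calibration is good to about 2 mm. A picture is of the moment at which its call begins. camera_params takes no time and is no camera call.
- workorder.sign_off(): hands the job in; it is judged then, once.
The state is a dict: "clock": time; "joint_pos": joint angles; "joint_velocities": joint speeds; "tau": joint torques, N m; "ee_pos": TCP position; "eef_rot": TCP orientation; "wrist_force": force on the tool from outside, world axes, zero at the start; "moment": the same for the moment, N m; "finger_gap": finger opening in m; "finger_force": force on a finger pad.
Only numpy, scipy, OpenCV 4.12 (cv2) and the standard library are available. Lean on these libraries where they do the work, as an engineer would, in place of code of your own. Each camera call takes 0.05 s, during which the arm holds its last target. There are 200 camera calls.

## Working session

There is one attempt and no reset: what is moved stays moved. The work goes in short steps, Python scripts to look and compute and a tool call to move; the robot and the scene stay as the last step left them, time stands still between calls to the robot, and variables do not carry over. Pictures are saved under pics/ and viewed, at most 10 in all, crops included, and the job is handed in when it is done.

Besides the shell and the picture viewer there is one more tool, called after "Request:" by a JSON object that holds its "method" and its "body", one argument or row to a line. send_rows: Moves the arm, as the interface text tells. Its arguments: {"type":"object","properties":{"rows":{"type":"array","items":{"type":"array","items":{"type":"number"}}},"grip_force":{"type":"number"}},"required":["rows"]}

```bash
mkdir -p pics; python3 - <<'E'
from bench import robot,cams
import cv2
for n in("scene","top"):
    cv2.imwrite(f"pics/{n}0.png",cams.snapshot(n)); p=cams.camera_params(n); print(n,p)
o=robot.get_obs();print(o)
E
```

```text
scene {'intrinsics': array([[521.31569586,   0.        , 316.33174256],
       [  0.        , 521.31569586, 244.01664355],
       [  0.        ,   0.        ,   1.        ]]), 'origin': array([ 0.97138321, -0.91414421,  0.92811952]), 'rotation': array([-2.30761271, -0.01400745,  0.47335658])}
top {'intrinsics': array([[535.3733945 ,   0.        , 333.35542663],
       [  0.        , 535.3733945 , 240.21390182],
       [  0.        ,   0.        ,   1.        ]]), 'origin': array([ 0.18772921, -0.04667938,  1.61268109]), 'rotation': array([-2.92657631e+00, -1.25443645e-03, -1.58174018e+00])}
{'clock': 0.1, 'joint_pos': array([ 1.31441608,  0.33280981, -0.06470381,  1.46083425,  0.02157089,
        1.34988759, -0.08848539]), 'joint_velocities': array([ 5.00862112e-04, -2.05971945e-03,  9.37918771e-04, -2.27425867e-03,
        4.71315977e-05, -4.22933620e-04, -6.76359688e-04]), 'tau': array([ 2.16123815e-03, -6.26742053e+01,  4.95719060e-02, -3.92430747e+01,
        1.62440323e-02,  6.99672120e-03, -2.11053617e-05]), 'ee_pos': array([ 0.14472552, -0.60770274,  0.24760578]), 'eef_rot': array([-3.14034771e+00,  2.52837174e-05,  2.33810803e-01]), 'wrist_force': array([-0.29988339,  1.16257462, -0.16308031]), 'moment': array([0.00677646, 0.05679335, 0.07133892]), 'finger_force': 0.0, 'finger_gap': 0.08528637501299505}
```

View pics/scene0.png

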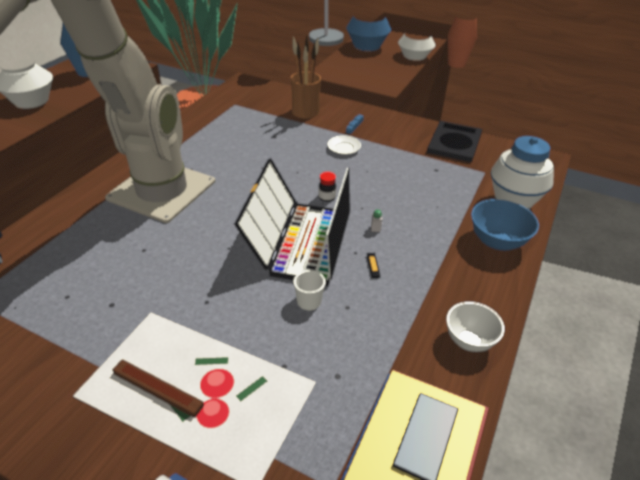

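View pics/top0.png

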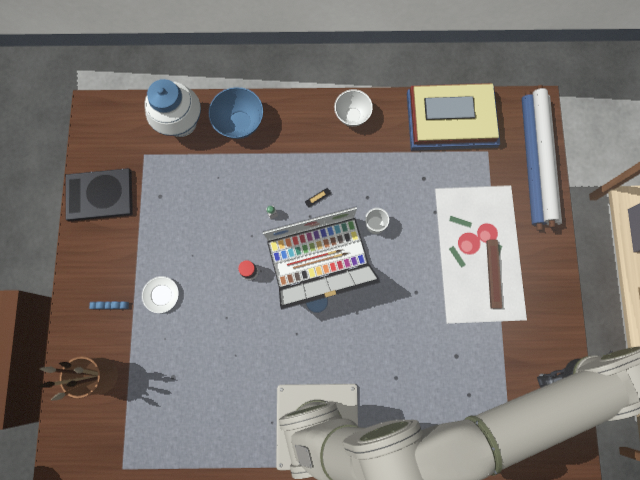

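The lid (brass catch, top view ~(330,294)) leans towards the robot. The leaf stands on the far side (~(310,222)), and the blue pot is half hidden under the lid at (317,306). I'll zoom in on both views.

```bash
python3 - <<'E'
import cv2,numpy as np
a=cv2.imread("pics/top0.png")[180:325,220:410];b=cv2.imread("pics/scene0.png")[145:320,220:400]
cv2.imwrite("pics/c1.png",cv2.resize(a,None,fx=4,fy=4,interpolation=cv2.INTER_CUBIC))
cv2.imwrite("pics/c2.png",cv2.resize(b,None,fx=3.4,fy=3.4,interpolation=cv2.INTER_CUBIC))
E
```

```text
(no output)
```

View pics/c1.png

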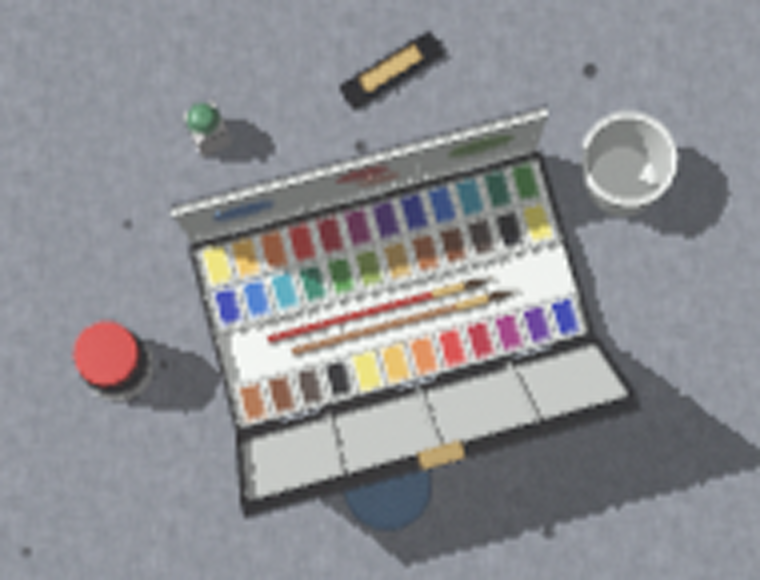

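View pics/c2.png

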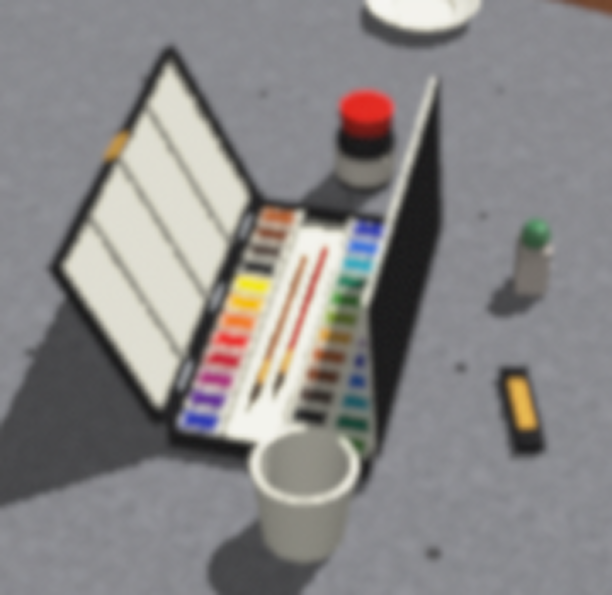

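Crop 1 (×4, offset 220,180) shows:
- Leaf hinge ends (192,245) and (543,155); lid hinge ends (240,428) and (590,338).
- Leaf edge (172,210)–(548,112); lid edge (245,512)–(633,400).

Crop 2 shows the leaf top corners at (436,80) and (370,305), and the lid corners at (170,48) and (55,268).

```bash
cat > h.py <<'E'
import numpy as np
from scipy.spatial.transform import Rotation as R
from bench import cams
def ray(n,px):
    p=cams.camera_params(n);d=R.from_euler('xyz',p['rotation']).as_matrix()@np.linalg.inv(p['intrinsics'])@[*px,1]
    return p['origin'],d/np.linalg.norm(d)
def plane(n,px,z):
    o,d=ray(n,px);return o+d*(z-o[2])/d[2]
def tri(a,b):
    (o,d),(p,e)=ray('top',a),ray('scene',b)
    s=np.linalg.lstsq(np.c_[d,-e],p-o,rcond=None)[0];A=o+s[0]*d;B=p+s[1]*e
    return (A+B)/2,np.linalg.norm(A-B)
E
python3 - <<'E'
from h import *
np.set_printoptions(precision=4,suppress=True)
T=lambda u,v:(220+u/4-.4,180+v/4-.4)
S=lambda u,v:(220+u/3.4-.4,145+v/3.4-.4)
a,b=plane('top',T(192,245),.022),plane('top',T(543,155),.022)
c,d=plane('top',T(240,428),.024),plane('top',T(590,338),.024)
print(a,b,c,d,'len',np.linalg.norm(a-b),np.linalg.norm(c-d),np.linalg.norm(a-c),'ctr',(a+b+c+d)/4)
for s in(a-b,c-d):print('dir',np.degrees(np.arctan2(s[1],s[0])))
for n,x,y in(('leafL',(172,210),(436,80)),('leafR',(548,112),(370,305)),('lidL',(245,512),(170,48)),('lidR',(633,400),(55,268))):
    print(n,*tri(T(*x),S(*y)))
for n,x,z in(('seal',(203,118),.06),('cup',(630,160),.068),('ink',(107,352),.075),('stick',(393,68),.011),('potbottom',(388,530),.034),('potL',(343,492),.03),('potR',(432,487),.03)):print(n,plane('top',T(*x),z))
E
```

```text
[0.5352 0.1474 0.022 ] [ 0.603  -0.1207  0.022 ] [0.3948 0.1093 0.024 ] [ 0.46   -0.1532  0.024 ] len 0.27658339104154095 0.2704354386209566 0.14548922912293594 ctr [ 0.4983 -0.0043  0.023 ]
dir 104.18928721107474
dir 103.94439583472202
leafL [0.5316 0.1458 0.1592] 0.002929386121962032
leafR [ 0.6014 -0.1165  0.1596] 0.0071848742227243875
lidL [0.3228 0.0943 0.1532] 0.005322407827200494
lidR [ 0.3947 -0.1728  0.1526] 0.000600448850943224
seal [0.6245 0.136  0.06  ]
cup [ 0.5865 -0.1833  0.068 ]
ink [0.4447 0.2015 0.075 ]
stick [ 0.6772 -0.0057  0.011 ]
potbottom [ 0.3172 -0.0009  0.034 ]
potL [0.3458 0.0322 0.03  ]
potR [ 0.3488 -0.0334  0.03  ]
```

Request:
{"method": "send_rows", "body": {
  "rows": [
    [1,0,0,50,0,0,0.7],
    [1,33,45,0,0,0,0],
    [1,33,45,0,0,0,0],
    [1,33,45,0,0,0,0],
    [1,33,45,0,0,0,0],
    [1,33,45,0,0,0,0],
    [1,33,45,0,0,0,0],
    [1,33,45,0,0,0,0],
    [1,33,45,0,0,0,0],
    [1,33,45,0,0,0,0],
    [1,33,45,0,0,0,0],
    [1,33,45,0,0,0,0],
    [1,33,45,0,0,0,0],
    [1,33,45,0,0,0,0],
    [1,33,46,0,0,0,0],
    [1,0,0,0,0,0,0]
  ],
  "grip_force": 20
}}

```text
clock: 2.1
ee_pos: [0.6074, 0.0281, 0.297]
eef_rot: [-3.138, 0.001, 0.253]
wrist_force: [-0.4, -0.1, 0.2]
finger_gap: 0.0001
finger_force: 0.0
```

```bash
python3 - <<'E'
from bench import cams
import cv2,numpy as np
a=cams.snapshot("scene")[60:320,170:470];b=cams.snapshot("top")[170:325,190:420]
cv2.imwrite("pics/m1.png",np.hstack([cv2.resize(a,(400,347)),cv2.resize(b,(400,347))]))
E
```

```text
(no output)
```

View pics/m1.png

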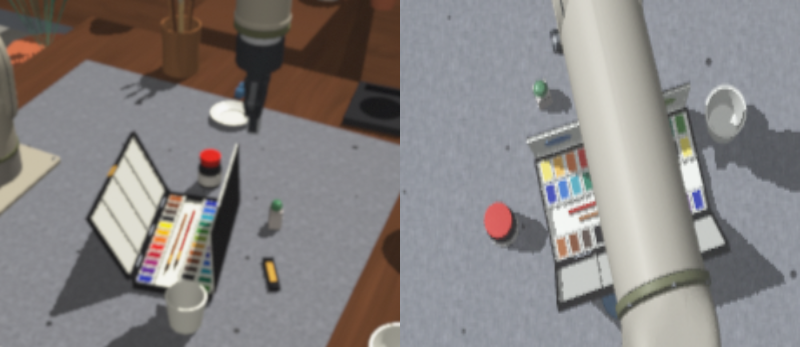

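Request:
{"method": "send_rows", "body": {
  "rows": [
    [1,0,0,-32,0,0,0],
    [1,0,0,-32,0,0,0],
    [1,0,0,-32,0,0,0],
    [1,0,0,-32,0,0,0],
    [1,0,0,-32,0,0,0],
    [1,-5.3,-1.3,0,0,0,0],
    [1,-5.3,-1.3,0,0,0,0],
    [1,-5.3,-1.3,0,0,0,0],
    [1,-5.3,-1.3,0,0,0,0],
    [1,-4.2,-1.1,-0.1,0,0,0],
    [1,-4.2,-1.1,-0.1,0,0,0],
    [1,-4.2,-1.1,-0.1,0,0,0],
    [1,-4.2,-1.1,-0.1,0,0,0]
  ]
}}

```text
clock: 3.82
ee_pos: [0.5685, 0.0133, 0.1378]
eef_rot: [3.142, 0.0, 0.246]
wrist_force: [0.8, -0.0, -0.7]
finger_gap: 0.0002
finger_force: 0.8
```

Request:
{"method": "send_rows", "body": {
  "rows": [
    [1,-4.1,-1.0,-0.9,0,0,0],
    [1,-4.1,-1.0,-0.9,0,0,0],
    [1,-4.1,-1.0,-0.9,0,0,0],
    [1,-4.1,-1.0,-0.9,0,0,0],
    [1,-3.9,-1.0,-1.6,0,0,0],
    [1,-3.9,-1.0,-1.6,0,0,0],
    [1,-3.9,-1.0,-1.6,0,0,0],
    [1,-3.9,-1.0,-1.6,0,0,0]
  ]
}}

```text
clock: 4.82
ee_pos: [0.5365, 0.0054, 0.1278]
eef_rot: [-3.142, 0.0, 0.246]
wrist_force: [0.6, 0.3, 0.6]
finger_gap: -0.0
finger_force: 0.6
```

```bash
python3 - <<'E'
from bench import cams
import cv2,numpy as np
a=cams.snapshot("scene")[120:320,200:420]
cv2.imwrite("pics/m2.png",cv2.resize(a,(660,600)))
E
```

```text
(no output)
```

View pics/m2.png

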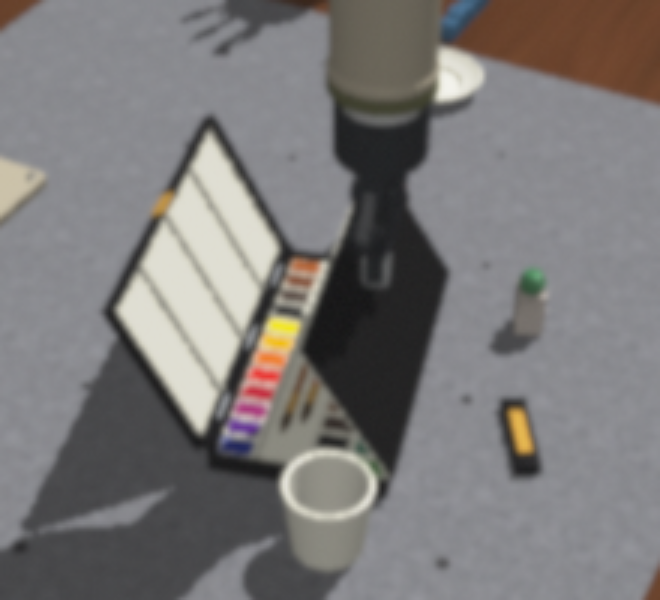

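The fingertips (~(375,275) in the crop) are on the leaf's black face. The leaf has tilted to about 60°, and the box and bystanders haven't moved. I'll continue along the arc.

Request:
{"method": "send_rows", "body": {
  "rows": [
    [1,-3.6,-0.9,-2.3,0,0,0],
    [1,-3.6,-0.9,-2.3,0,0,0],
    [1,-3.6,-0.9,-2.3,0,0,0],
    [1,-3.6,-0.9,-2.3,0,0,0],
    [1,-3.2,-0.8,-2.9,0,0,0],
    [1,-3.2,-0.8,-2.9,0,0,0],
    [1,-3.2,-0.8,-2.9,0,0,0],
    [1,-3.2,-0.8,-2.9,0,0,0],
    [1,-2.6,-0.7,-3.4,0,0,0],
    [1,-2.6,-0.7,-3.4,0,0,0],
    [1,-2.6,-0.7,-3.4,0,0,0],
    [1,-2.6,-0.7,-3.4,0,0,0],
    [1,-2,-0.5,-3.9,0,0,0],
    [1,-2,-0.5,-3.9,0,0,0],
    [1,-2,-0.5,-3.9,0,0,0],
    [1,-2,-0.5,-3.9,0,0,0]
  ]
}}

```text
clock: 6.88
ee_pos: [0.4912, -0.0063, 0.0777]
eef_rot: [3.142, -0.0, 0.246]
wrist_force: [0.6, -0.2, 1.1]
finger_gap: -0.0
finger_force: 0.4
```

Request:
{"method": "send_rows", "body": {
  "rows": [
    [1,-1.3,-0.3,-4.1,0,0,0],
    [1,-1.3,-0.3,-4.1,0,0,0],
    [1,-1.3,-0.3,-4.1,0,0,0],
    [1,-1.3,-0.3,-4.1,0,0,0],
    [1,-0.6,-0.2,-3,0,0,0],
    [1,-0.6,-0.2,-3,0,0,0],
    [1,-0.6,-0.2,-3,0,0,0],
    [1,-0.6,-0.2,-2.5,0,0,0],
    [1,0,0,-2,0,0,0],
    [1,0,0,-2,0,0,0],
    [1,0,0,-1.5,0,0,0]
  ]
}}

```text
clock: 8.25
ee_pos: [0.4835, -0.0082, 0.0444]
eef_rot: [3.142, 0.0, 0.246]
wrist_force: [-1.2, 0.1, 0.9]
finger_gap: -0.0001
finger_force: 0.4
```

Request:
{"method": "send_rows", "body": {
  "rows": [
    [1,0,0,-1,0,0,0],
    [1,0,0,-1,0,0,0],
    [1,0,0,-0.5,0,0,0],
    [1,0,0,0,0,0,0]
  ]
}}

```text
clock: 8.75
ee_pos: [0.4836, -0.0082, 0.0429]
eef_rot: [3.141, 0.0, 0.246]
wrist_force: [-6.7, -0.5, 16.0]
finger_gap: 0.0001
finger_force: 8.3
```

Request:
{"method": "send_rows", "body": {
  "rows": [
    [1,0,0,3,0,0,0],
    [1,0,0,30,0,0,0],
    [1,0,0,40,0,0,0],
    [1,0,0,45,0,0,0],
    [1,0,0,45,0,0,0],
    [1,0,0,45,0,0,0],
    [1,0,0,45,0,0,0],
    [1,-20,-5,5,-1.7,7,0],
    [1,-25,-6,0,-1.7,7,0],
    [1,-25,-6,0,-1.7,7,0],
    [1,-25,-6,0,-1.7,7,0],
    [1,-25,-6,0,-1.7,7,0],
    [1,-25,-6,0,0,0,0],
    [1,-25,-6,0,0,0,0],
    [1,0,0,0,0,0,0]
  ]
}}

```text
clock: 10.62
ee_pos: [0.3128, -0.0495, 0.3002]
eef_rot: [-3.138, 0.629, 0.246]
wrist_force: [0.8, 0.2, 0.2]
finger_gap: -0.0002
finger_force: 0.0
```

```bash
python3 - <<'E'
from bench import cams,robot
import cv2,numpy as np
o=robot.get_obs();print(o['ee_pos'],o['eef_rot'],o['joint_pos'].round(2))
a=cams.snapshot("scene")[60:320,150:430];b=cams.snapshot("top")[170:325,190:420]
cv2.imwrite("pics/m3.png",np.hstack([cv2.resize(a,(450,418)),cv2.resize(b,(350,236+182))]))
E
```

```text
[ 0.31276395 -0.04952458  0.30017263] [-3.13767594  0.628522    0.24606901] [ 0.59  0.12 -0.72  1.77  0.14  1.91 -1.47]
```

View pics/m3.png

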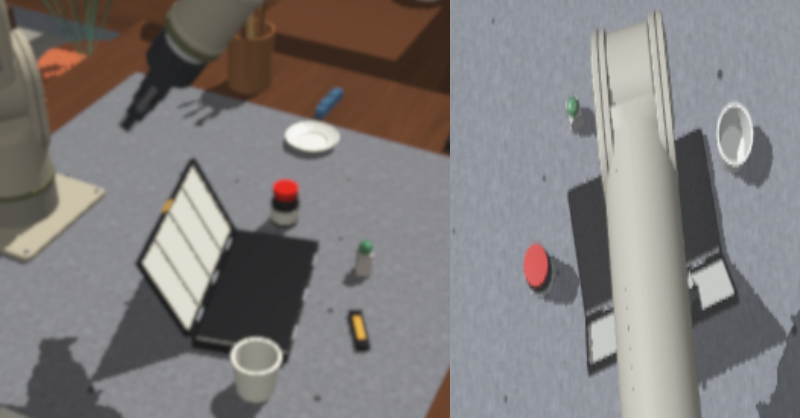

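The leaf lies flat and the lid is still leaning back. The tilted fingers are above and behind the lid edge, so I'll descend.

Request:
{"method": "send_rows", "body": {
  "rows": [
    [1,0,0,-25,0,0,0],
    [1,0,0,-25,0,0,0],
    [1,0,0,-25,0,0,0],
    [1,0,0,-25,0,0,0],
    [1,0,0,-25,0,0,0],
    [1,0,0,-20,0,0,0],
    [1,0,0,0,0,0,0]
  ]
}}

```text
clock: 11.6
ee_pos: [0.3135, -0.0489, 0.1542]
eef_rot: [-3.134, 0.63, 0.25]
wrist_force: [0.2, 0.3, 0.6]
finger_gap: 0.0002
finger_force: 0.0
```

```bash
python3 - <<'E'
from bench import cams,robot
import cv2,numpy as np
o=robot.get_obs();print(o['ee_pos'],o['eef_rot'],o['joint_pos'].round(2))
a=cams.snapshot("scene")[100:300,170:370]
cv2.imwrite("pics/m4.png",cv2.resize(a,(600,600)))
E
```

```text
[ 0.31348408 -0.04890201  0.15422297] [-3.13385031  0.63048306  0.24959841] [ 0.55  0.29 -0.71  1.93  0.21  1.63 -1.58]
```

View pics/m4.png

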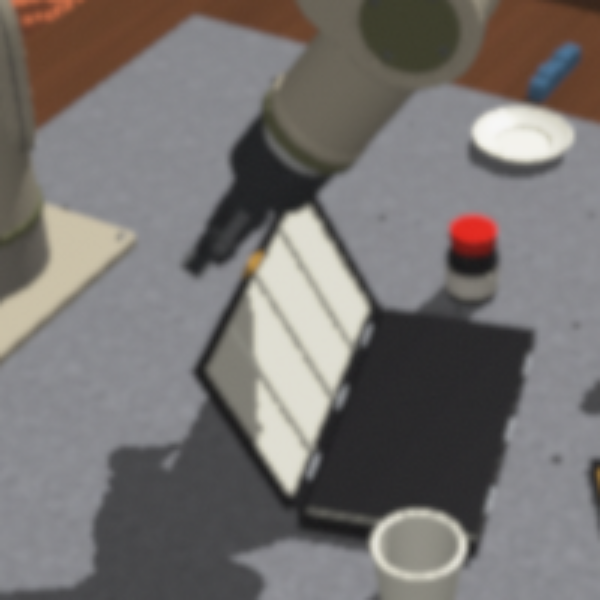

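Request:
{"method": "send_rows", "body": {
  "rows": [
    [1,0,0,-5,0,0,0],
    [1,4.1,1,0,0,0,0],
    [1,4.1,1,0,0,0,0],
    [1,4.1,1,0,0,0,0],
    [1,4.1,1,0,0,0,0],
    [1,4,1,2.3,0,0,0],
    [1,4,1,2.3,0,0,0],
    [1,4,1,2.3,0,0,0],
    [1,4,1,2.3,0,0,0],
    [1,4,1,2.3,0,0,0]
  ]
}}

```text
clock: 12.9
ee_pos: [0.3499, -0.0402, 0.1617]
eef_rot: [-3.136, 0.629, 0.248]
wrist_force: [-2.8, -0.4, 0.4]
finger_gap: -0.0002
finger_force: 1.2
```

Request:
{"method": "send_rows", "body": {
  "rows": [
    [1,4.9,1.2,1.9,0,0,0],
    [1,4.9,1.2,1.9,0,0,0],
    [1,4.9,1.2,1.9,0,0,0],
    [1,4.9,1.2,1.9,0,0,0],
    [1,4.9,1.2,1.9,0,0,0],
    [1,5.1,1.3,1.0,0,0,0],
    [1,5.1,1.3,1.0,0,0,0],
    [1,5.1,1.3,1.0,0,0,0],
    [1,5.1,1.3,1.0,0,0,0],
    [1,5.1,1.3,1.0,0,0,0]
  ]
}}

```text
clock: 14.15
ee_pos: [0.4004, -0.0273, 0.1769]
eef_rot: [-3.136, 0.629, 0.248]
wrist_force: [-2.7, 2.0, 7.7]
finger_gap: 0.0002
finger_force: 3.3
```

```bash
python3 - <<'E'
from bench import cams,robot
import cv2,numpy as np
a=cams.snapshot("scene")[100:300,170:370]
cv2.imwrite("pics/m5.png",cv2.resize(a,(600,600)))
E
```

```text
(no output)
```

View pics/m5.png

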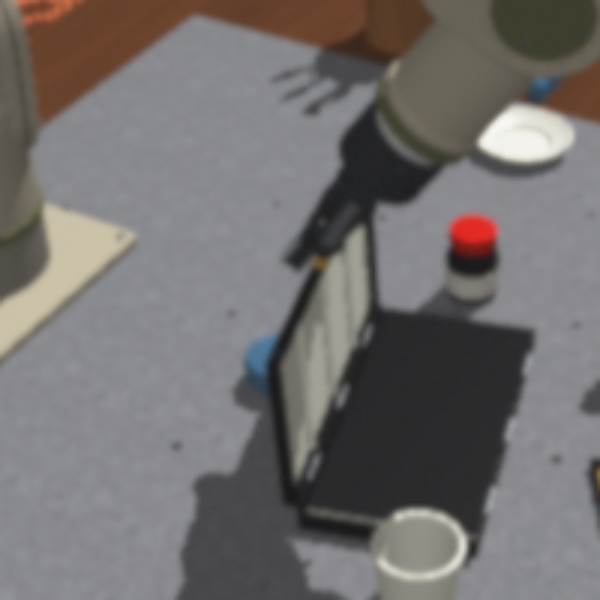

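The lid is nearly upright, pushed near the catch at (320,262). The upward force is a bit high, so I'll ride slightly higher and reduce the tilt as I go.

Request:
{"method": "send_rows", "body": {
  "rows": [
    [1,4.5,1.1,1.5,0.5,-2,0],
    [1,4.5,1.1,1,0.5,-2,0],
    [1,4.5,1.1,0.5,0.5,-2,0]
  ]
}}

```text
clock: 14.58
ee_pos: [0.4139, -0.0244, 0.1791]
eef_rot: [-3.137, 0.518, 0.247]
wrist_force: [-1.3, -0.2, -0.2]
finger_gap: 0.0001
finger_force: 0.7
```

Request:
{"method": "send_rows", "body": {
  "rows": [
    [1,4.4,1.1,-0.7,0,0,0],
    [1,4.4,1.1,-0.7,0,0,0],
    [1,4.4,1.1,-0.7,0,0,0],
    [1,5,1.2,-0.9,0,0,0],
    [1,5,1.2,-0.9,0,0,0],
    [1,5,1.2,-0.9,0,0,0],
    [1,5,1.2,-0.9,0,0,0],
    [1,5,1.2,-0.9,0,0,0]
  ]
}}

```text
clock: 15.58
ee_pos: [0.452, -0.015, 0.1722]
eef_rot: [-3.136, 0.521, 0.248]
wrist_force: [-1.3, -0.3, 0.2]
finger_gap: -0.0
finger_force: 0.7
```

Request:
{"method": "send_rows", "body": {
  "rows": [
    [1,4.9,1.2,-1.7,0,0,0],
    [1,4.9,1.2,-1.7,0,0,0],
    [1,4.9,1.2,-1.7,0,0,0],
    [1,4.9,1.2,-1.7,0,0,0],
    [1,4.9,1.2,-1.7,0,0,0],
    [1,3.9,1,-2.1,0,0,0],
    [1,3.9,1,-2.1,0,0,0],
    [1,3.9,1,-2.1,0,0,0],
    [1,3.9,1,-2.1,0,0,0],
    [1,3.9,1,-2.1,0,0,0]
  ]
}}

```text
clock: 16.82
ee_pos: [0.4959, -0.0041, 0.1532]
eef_rot: [-3.136, 0.521, 0.248]
wrist_force: [-0.9, -0.9, -0.2]
finger_gap: -0.0002
finger_force: 0.6
```

Request:
{"method": "send_rows", "body": {
  "rows": [
    [1,3.4,0.9,-2.9,0,0,0],
    [1,3.4,0.9,-2.9,0,0,0],
    [1,3.4,0.9,-2.9,0,0,0],
    [1,3.4,0.8,-2.9,0,0,0],
    [1,3.4,0.8,-2.9,0,0,0],
    [1,2.9,0.7,-3.5,0,0,0],
    [1,2.9,0.7,-3.5,0,0,0],
    [1,2.9,0.7,-3.5,0,0,0],
    [1,2.9,0.7,-3.5,0,0,0],
    [1,2.9,0.7,-3.5,0,0,0],
    [1,2.2,0.5,-3.9,0,0,0],
    [1,2.2,0.5,-3.9,0,0,0],
    [1,2.2,0.5,-3.9,0,0,0],
    [1,2.2,0.5,-3.9,0,0,0],
    [1,2.2,0.5,-3.9,0,0,0]
  ]
}}

```text
clock: 18.7
ee_pos: [0.5383, 0.0062, 0.1017]
eef_rot: [-3.136, 0.521, 0.248]
wrist_force: [-1.0, 1.1, 0.8]
finger_gap: 0.0002
finger_force: 0.4
```

Request:
{"method": "send_rows", "body": {
  "rows": [
    [1,1.5,0.4,-4.2,0,0,0],
    [1,1.5,0.4,-4.2,0,0,0],
    [1,1.5,0.4,-4.2,0,0,0],
    [1,1.5,0.4,-4.2,0,0,0],
    [1,1.5,0.4,-4.2,0,0,0],
    [1,0.6,0.1,-2.8,0,0,0],
    [1,0.6,0.1,-2.8,0,0,0],
    [1,0.6,0.1,-2.8,0,0,0],
    [1,0.5,0.1,-2.8,0,0,0],
    [1,0.5,0.1,-2.5,0,0,0],
    [1,0.5,0.1,-2,0,0,0],
    [1,0.5,0.1,-2,0,0,0],
    [1,0,0,-1.5,0,0,0]
  ]
}}

```text
clock: 20.32
ee_pos: [0.5495, 0.0089, 0.0616]
eef_rot: [-3.136, 0.521, 0.248]
wrist_force: [0.2, 0.3, 1.5]
finger_gap: -0.0003
finger_force: 0.4
```

Request:
{"method": "send_rows", "body": {
  "rows": [
    [1,0,0,-1.2,0,0,0],
    [1,0,0,-1,0,0,0],
    [1,0,0,-1,0,0,0],
    [1,0,0,-0.7,0,0,0],
    [1,0,0,0,0,0,0]
  ]
}}

```text
clock: 20.95
ee_pos: [0.5495, 0.0088, 0.0578]
eef_rot: [-3.136, 0.521, 0.248]
wrist_force: [0.4, 0.9, -0.2]
finger_gap: -0.0003
finger_force: 0.1
```

Request:
{"method": "send_rows", "body": {
  "rows": [
    [1,0,0,-0.6,0,0,0],
    [1,0,0,-0.6,0,0,0],
    [1,0,0,0,0,0,0]
  ]
}}

```text
clock: 21.32
ee_pos: [0.5495, 0.0089, 0.0568]
eef_rot: [-3.136, 0.521, 0.248]
wrist_force: [0.7, -1.4, 3.5]
finger_gap: 0.0
finger_force: 1.2
```

Request:
{"method": "send_rows", "body": {
  "rows": [
    [1,0,0,-0.6,0,0,0],
    [1,0,0,-0.6,0,0,0],
    [1,0,0,-0.4,0,0,0],
    [1,0,0,0,0,0,0]
  ]
}}

```text
clock: 21.82
ee_pos: [0.5496, 0.0089, 0.0564]
eef_rot: [-3.137, 0.521, 0.247]
wrist_force: [-0.7, -1.1, 12.5]
finger_gap: -0.0003
finger_force: 6.4
```

Request:
{"method": "send_rows", "body": {
  "rows": [
    [1,0,0,-0.5,0,0,0],
    [1,0,0,0,0,0,0],
    [1,0,0,3,0,0,0],
    [1,0,0,20,0,0,0],
    [1,0,0,40,0,0,0],
    [1,0,0,50,0,0,0],
    [1,0,0,50,0,0,0],
    [1,0,0,50,0,0,0],
    [1,0,-40,0,0,0,0],
    [1,0,-50,0,0,0,0],
    [1,0,-50,0,0,0,0],
    [1,0,-50,0,0,0,0],
    [1,0,-50,0,0,0,0],
    [1,0,-50,0,0,0,0],
    [1,0,0,0,0,0,0]
  ]
}}

```text
clock: 23.7
ee_pos: [0.5482, -0.2855, 0.2681]
eef_rot: [-3.139, 0.521, 0.24]
wrist_force: [-0.4, 1.9, 0.6]
finger_gap: 0.0002
finger_force: 0.0
```

```bash
python3 - <<'E'
from bench import cams,robot
import cv2,numpy as np
a=cams.snapshot("scene")[100:320,170:440];b=cams.snapshot("top");cv2.imwrite("pics/top9.png",b);b=b[170:325,190:420]
cv2.imwrite("pics/m6.png",np.hstack([cv2.resize(a,(420,342)),cv2.resize(b,(380,342))]))
E
```

```text
(no output)
```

View pics/m6.png

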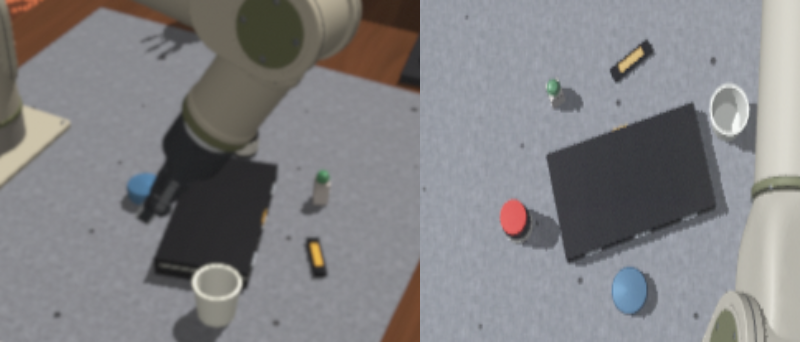

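The box is shut. Its outline in the top view runs from about (547,155) to (716,208). The box and bystanders are where they were, and the arm is clear.

```bash
python3 -c "
from bench import workorder
print(workorder.sign_off())"
```

```text
the job is handed in; nothing more can be done
None
```

The leaf was pushed flat first, then the lid fully shut, both slowly and to their stops; in the last pictures the box and the objects around it look unmoved, and the job is handed in at about 24 s of the 58 s allowed.

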